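# Load a precision bearing gently into an indexing turntable

### The arm

A 7-joint arm with a two-finger parallel gripper is mounted at the origin on a cart in front of the work surface, level with it; the furniture and walls round the work are solid. World frame = base frame: x ahead of the robot, y to its left, z up, the work surface at z = 0. Lengths are in mm, angles in rad, forces in N, time in s.
With the tool pointing down it reaches from about 425 to 875 mm from the base axis. Payload 9.9 kg.
Tool frame: the origin (TCP) lies at the centre of the arm's flange, where the gripper is bolted on; the fingertips stand 173 mm ahead of it and the grasp point (between the pads) lies 155 mm ahead of it (ctrl.tip_extent is the distance from the TCP to the fingertips, in mm); z points along the fingers, y is the line along which they close (so a half turn about z gives the same grasp; the last joint's range is limited). The gripper opens to 85 mm and grips with 20 to 120 N. Pads are 22 mm wide; open, the fingers measure 114 mm over their backs; the gripper's body (76 mm by 85 mm) begins 54 mm behind the grasp point. The pads swing forward as they close: fully open they stand 13 mm farther back than shut.
Start: joints at [-1.229, 0.576, 0.025, 1.437, -0.015, 1.129, -0.057], TCP at [278.804, 614.738, 404.689] pointing down, gripper open.
Joint ranges: [-2.76, 2.76], [-0.34, 2.15], [-1.52, 1.57], [0.19, 2.46], [-1.09, 4.23], [0.17, 1.99], [-2.82, 2.82]. Speed limits (rad/s): [2.22, 2.22, 3.01, 3.01, 3.14, 3.14, 3.14].

### API

Orientations are given as a unit quaternion [w, x, y, z].
In Python, from station import ctrl gives the robot as it stands. The module is installed in compiled form; this text tells all that it offers. Calls block until the motion is done:
- ctrl.reach(position, orientation): joint-space move of the TCP to a pose.
- ctrl.line_to(position, max_speed=150, frame=None, until_force=None): straight line of the TCP; frame=None keeps the orientation; max_speed is the mean speed in mm/s. With until_force (N) it stops when the force on the tool has changed by that much, and returns True; else False.
- ctrl.movej(angles): joint-space move.
- ctrl.grip(opening, strength=None): opening from 0.0 (shut) to 1.0 (fully open); strength is the grip in N (None keeps the last); returns when the fingers have stopped.
- ctrl.sleep(seconds).
- ctrl.ik(position, orientation): joint angles nearest the present ones, or None.
- ctrl.capture(name): name is "scene" or "top"; returns the picture (400x640x3 uint8, red, green, blue); there is no depth.
- ctrl.camera_model(name): a dict with "mtx" (3x3 intrinsics, pixels), "origin" and "attitude" of the camera in the world. Camera axes: x right, y down, z forward; pixel columns grow to the right and rows downward; lengths in mm; the calibration is good to about 2 mm. A picture is of the moment at which its call begins. camera_model takes no time and is no camera call.
A pose or a line that the arm cannot do raises ctrl.IKError and nothing moves.
- ctrl.job_done(): hands the job in; it is judged then, once.
Readings, each from a call of its own:
- ctrl.current_time_s(): time.
- ctrl.current_qpos(): joint angles.
- ctrl.current_joint_vel(): joint speeds.
- ctrl.current_tau(): joint torques, N m.
- ctrl.current_position(): TCP position.
- ctrl.current_ee_rot(): TCP orientation.
- ctrl.current_wrist_force(): force on the tool from outside, world axes, zero at the start.
- ctrl.current_ft_torque(): the same for the moment, N m.
- ctrl.current_opening(): opening from 0.0 (shut) to 1.0 (fully open).
- ctrl.current_finger_force(): force on a finger pad.
Only numpy, scipy, OpenCV 4.12 (cv2) and the standard library are available. Lean on these libraries where they do the work, as an engineer would, in place of code of your own. Each camera call takes 0.05 s, during which the arm holds its last target. There are 200 camera calls.

### The job

Load the ball bearing into the inspection turntable and present it to the black reading head: turn the disc by its red peg until it clicks in at the loading position (nest mouth facing the aluminium loading plate), slide the bearing off the plate into the white nest up to the black rubber pad, slide the brass keeper bolt fully across behind it, then turn the disc a quarter turn counter-clockwise (seen from above) until it clicks in at the reading head. The bearing is delicate: push it only, never with more than 12 N, and never grip it; leave the other things where they are.

Things in the scene. Friction and masses are not known exactly. Their poses are not given: they have to be found in the camera images.
- station: Whole fixed station, placed anew each time. Origin on the table (z=0) under the disc's axis, z up. Grey foot, steel disc radius 104 mm, disc top 36 mm above the table. On its +y side the loading plate (see plate_edge). On its -x side a black reading head, x -124 to -109 mm, y -18 to +18 mm, top 66 mm above the table.
- plate_edge (a point): Middle of the top edge, next to the disc, of the fixed, level aluminium loading plate; axes as the station's. The plate spans x -75 to +75 mm, y 0 to +164 mm; its top is 36.5 mm above the table, 0.5 mm above the disc's top; 6 mm gap to the disc. The disc's axis lies at y = -110 mm.
- turntable (a joint): Disc angle (rad), growing counter-clockwise from above. 0 = loading: nest mouth faces the plate (station +y). 1.571 = inspection: mouth faces the reading head (station -x). A spring detent at each draws the disc in from 0.07 rad away and takes about 4 N at the peg to enter or leave; hard stops 0.05 rad beyond. Between, it stays where left (1 N at the peg). It starts between them.
- seat (a point): Point on the disc's top under the centre of the seated bearing (rim touching the pad), 35 mm from the disc's axis; turns with the disc. +y points out of the nest's mouth, z up. White side guides 12 mm high, inner faces at x = +-27.5 mm, y -33 to +7, then flaring out to +20 mm. Rubber pad 30 mm wide, face at y = -23.5 mm: soft, gives 12 mm at 0.5 N + 0.3 N/mm, then hard.
- peg_top (a point): Centre of the top of the upright red peg on the disc: 16 mm diameter, 46 mm tall, on a collar 26 mm wide and 4 mm high; top 50 mm above the disc, axis 75 mm from the disc's axis, 170 degrees clockwise of the nest's mouth direction. Turns with the disc, not in itself.
- keeper (a joint): Travel (m) of the brass keeper bolt on the disc: 0 = open (as at the start), 0.044 = fully across the mouth. Slides along the seat's -x; about 1.2 N friction, stays where left. Bolt 60 mm long, 8 wide, top 11 mm above the disc, centre line at seat y = +34 mm; tip at seat x = +36 mm open, -8 mm shut. Its guides, 15 mm high, stand at seat x = +46 and +60 mm.
- keeper_knob (a point): Centre of the top of the bolt's black knob: 16 mm diameter, 22 mm tall from 18 to 40 mm above the disc, upright; at seat x = +78 mm when open and +34 mm when shut, seat y = +34 mm.
- bearing: Steel ball bearing with a dark ring, 47 mm outer diameter, 14 mm high, about 80 g, lying flat on the loading plate. Origin at the centre of its underside. Contact with it, of anything, must never exceed 12 N (any gripper squeezes harder than that).
- nut: Large hexagon nut, 36 mm across, 16 mm high, lying on the loading plate beside the bearing. Bystander. Origin at the centre of its underside.
- bottle: White dispensing bottle with red nozzle, 47 mm diameter, 134 mm tall, standing on the table. Bystander. Origin at the centre of its underside.
- spacer: Turned steel spacer, 25 mm diameter, 65 mm tall, standing on the table. Bystander. Origin at the centre of its underside.
- tape_roll: Roll of brown tape, 108 mm diameter, 24 mm high, lying on the table. Bystander. Origin at the centre of its underside.
Things that resemble listed ones, but are neither listed nor needed, are in the scene too. Of the things that look like the bearing, the larger one is meant.

How it is judged:
By the outcome, as a careful person would: the job done as asked, in the order asked, and still so for the second after the job is handed in, with the robot touching nothing.
It also fails if it takes over 72 s, if anything falls off the work surface, if the arm or the gripper's body presses on something with over 40 N, if the wrist force passes 120 N, or if a joint passes its speed limit or range.

## Working session

There is one attempt and no reset: what is moved stays moved. The work goes in short steps, each a Python script; the robot and the scene stay as the last script left them, time stands still between calls to the robot, and variables do not carry over. Pictures are saved under pics/ and viewed, at most 10 in all, crops included, and the job is handed in when it is done.

```bash
mkdir -p pics
python3 - <<'E'
from station import ctrl
import cv2,numpy as np
for n in("scene","top"):
    im=ctrl.capture(n); cv2.imwrite(f"pics/{n}0.png",im[:,:,::-1])
    m=ctrl.camera_model(n); print(n,{k:np.round(v,3).tolist() for k,v in m.items()})
print(ctrl.current_time_s(),ctrl.current_ee_rot(),ctrl.tip_extent)
E
```

```text
scene {'mtx': [[438.87, 0.0, 317.261], [0.0, 438.87, 199.219], [0.0, 0.0, 1.0]], 'origin': [68.907, -753.077, 531.744], 'attitude': [-0.525, 0.811, -0.214, 0.144]}
top {'mtx': [[416.032, 0.0, 321.688], [0.0, 416.032, 198.435], [0.0, 0.0, 1.0]], 'origin': [375.306, 91.577, 1128.197], 'attitude': [-0.058, 0.714, -0.694, 0.066]}
0.1 [-1.24955901e-04  2.11257909e-01  9.77430077e-01 -7.24576713e-04] 173.4
```

View pics/scene0.png

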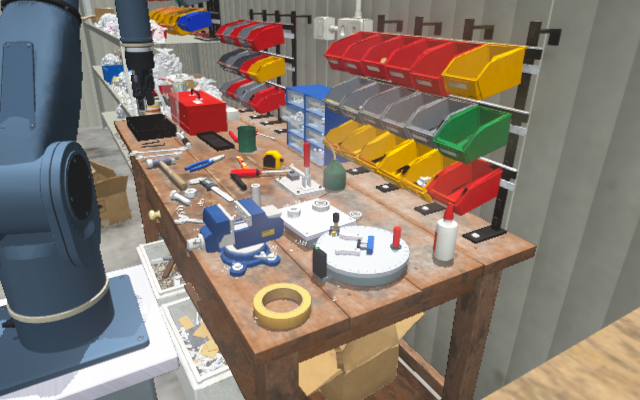

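View pics/top0.png

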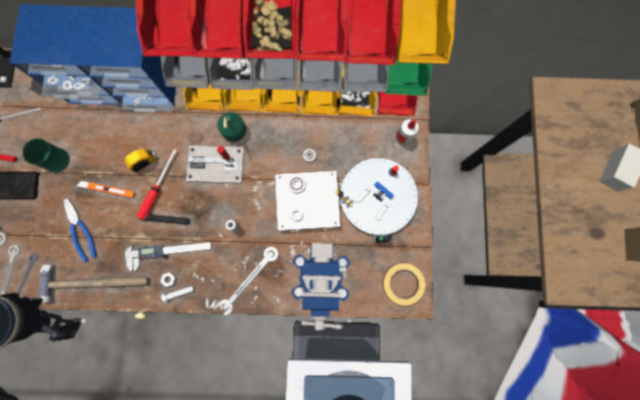

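The top view shows the disc at about (380,196), the loading plate at (308,201), and bearing-like rings at (297,184) on the plate, (297,215) on the plate and (309,155) on the table. I'll enlarge the station in both views.

```bash
cat > h.py <<'E'
import numpy as np, cv2
from station import ctrl
from scipy.spatial.transform import Rotation as R
def cam(n):
    m=ctrl.camera_model(n); q=m["attitude"]
    return np.array(m["mtx"]),np.array(m["origin"]),R.from_quat([q[1],q[2],q[3],q[0]]).as_matrix()
def pt(n,uv,z):
    K,o,A=cam(n); d=A@np.linalg.solve(K,[uv[0],uv[1],1.]); return o+d*(z-o[2])/d[2]
def px(n,p):
    K,o,A=cam(n); c=K@(A.T@(np.asarray(p,float)-o)); return c[:2]/c[2]
def shot(n,f=None):
    im=ctrl.capture(n)[:,:,::-1].copy()
    if f: cv2.imwrite("pics/"+f,im)
    return im
def two(a,b):  # scene pixel a, top pixel b -> point
    rs=[]
    A_=np.zeros((3,3)); B_=np.zeros(3)
    for n,uv in(("scene",a),("top",b)):
        K,o,A=cam(n); d=A@np.linalg.solve(K,[uv[0],uv[1],1.]); d/=np.linalg.norm(d)
        P=np.eye(3)-np.outer(d,d); A_+=P; B_+=P@o
    return np.linalg.solve(A_,B_)
E
python3 - <<'E'
from h import *
t=cv2.imread("pics/top0.png"); s=cv2.imread("pics/scene0.png")
cv2.imwrite("pics/tc.png",cv2.resize(t[140:250,265:425],None,fx=5,fy=5,interpolation=cv2.INTER_CUBIC))
cv2.imwrite("pics/sc.png",cv2.resize(s[180:290,265:425],None,fx=5,fy=5,interpolation=cv2.INTER_CUBIC))
E
```

```text
(no output)
```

View pics/tc.png

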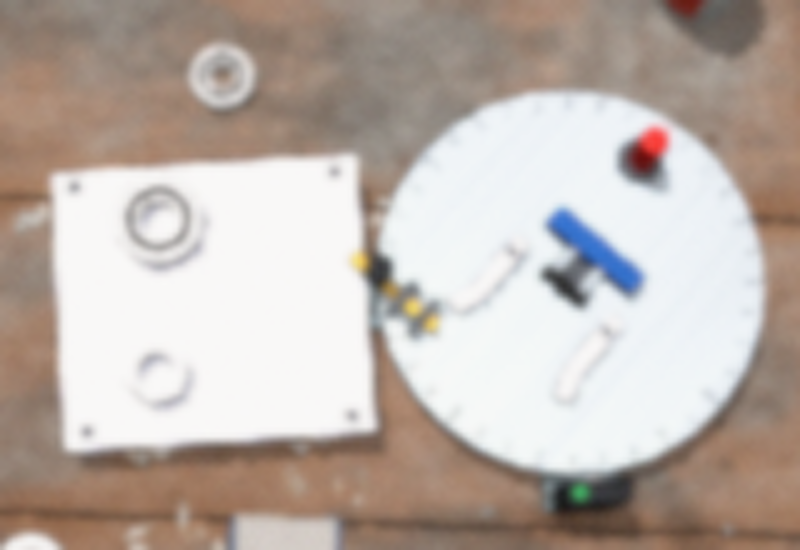

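View pics/sc.png

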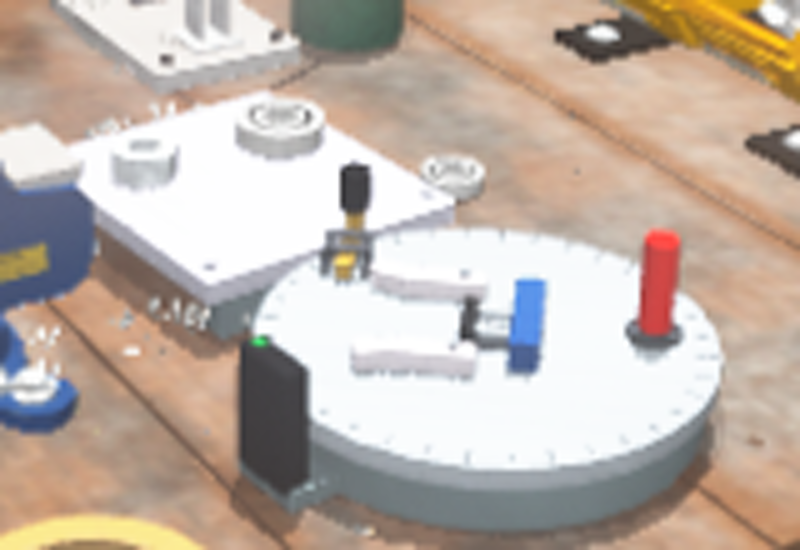

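Bearing-like candidates are the dark-ringed one on the plate, top (296.6,183.6), and the smaller ring on the table, top (309,155). The plain part on the plate, top (297,216), is the hex nut. The one on the plate is larger, has the dark ring and lies beside the nut, so it is the bearing, as the crop confirms. The peg top is at top ≈(396,168), scene ≈(397,228). The knob is at top ≈(340,194), scene ≈(336,215).

```bash
cat > find.py <<'E'
from h import *
from scipy.optimize import least_squares
def red_peg(im,n,box):
    x0,y0,x1,y1=box; c=im[y0:y1,x0:x1].astype(int)
    m=((c[...,2]>140)&(c[...,1]<90)&(c[...,0]<90)).astype(np.uint8)
    return m
def circ(P,r=104):
    f=lambda c:np.hypot(P[:,0]-c[0],P[:,1]-c[1])-r
    return least_squares(f,P.mean(0)[:2],loss="soft_l1",f_scale=1)
E
python3 - <<'E'
from find import *
im=cv2.imread("pics/top0.png"); s=cv2.imread("pics/scene0.png")
hsv=cv2.cvtColor(im,cv2.COLOR_BGR2HSV)
m=((hsv[...,2]>190)&(hsv[...,1]<45)).astype(np.uint8)
box=np.zeros_like(m); box[145:245,270:425]=1; m*=box
cs,_=cv2.findContours(m,cv2.RETR_EXTERNAL,cv2.CHAIN_APPROX_NONE)
for c in sorted(cs,key=cv2.contourArea)[::-1][:2]:
    print(cv2.contourArea(c),cv2.boundingRect(c),cv2.minAreaRect(c))
    P=np.array([pt("top",q[0],36) for q in c])
    x=P[:,1]
    if cv2.boundingRect(c)[0]>330:
        f=circ(P); print("disc",f.x,np.abs(f.fun).mean())
    else:
        hull=cv2.convexHull(c); ap=cv2.approxPolyDP(hull,6,True)[:,0]
        P=np.array([pt("top",q,36.5) for q in ap]); print("plate",P.round(1).tolist())
        r=cv2.minAreaRect(np.array([pt("top",q[0],36.5)[:2] for q in hull],np.float32)); print(r)
# plate corners from crops
f=lambda u,x0,y0:((u[0]+.5)/5-.5+x0,(u[1]+.5)/5-.5+y0)
for u in[(52,175),(358,155),(378,432),(65,452)]: print("topcorner",pt("top",f(u,265,140),36.5).round(1))
for u in[(458,210),(207,302)]: print("scenecorner",pt("scene",f(u,265,180),36.5).round(1))
b=f((158,218),265,140); print("bearing top",pt("top",b,50.5)); print("bearing scene",pt("scene",f((281,117),265,180),50.5))
print("nut",pt("top",f((162,378),265,140),52.5),pt("scene",f((146,147),265,180),52.5))
print("peg",two(f((661,238),265,180),f((656,140),265,140)))
print("knob",two(f((355,170),265,180),f((358,261),265,140)),"or",two(f((355,170),265,180),f((378,270),265,140)))
# scene disc rim: points on crop top rim
for u in[(690,300),(722,355),(500,470),(410,450),(330,412),(265,350),(255,320),(500,228)]: print(pt("scene",f(u,265,180),36).round(1))
E
```

```text
4418.5 (340, 158, 78, 76) ((378.5, 195.5), (75.0, 77.0), 90.0)
disc [582.45313474 -70.25609616] 4.059902319962632
3375.0 (271, 171, 69, 59) ((305.1751403808594, 199.9517822265625), (56.78390121459961, 65.76103210449219), 85.91438293457031)
plate [[644.7, 45.9, 36.5], [498.7, 34.9, 36.5], [483.6, 195.0, 36.5], [628.7, 209.7, 36.5]]
((563.4866333007812, 126.8874282836914), (153.01907348632812, 176.3409881591797), 5.201432704925537)
topcorner [629.8 209.7  36.5]
topcorner [645.9  45.4  36.5]
topcorner [496.2  31.7  36.5]
topcorner [480.9 195.9  36.5]
scenecorner [642.3  40.9  36.5]
scenecorner [488.6  19.5  36.5]
bearing top [604.92323148 151.12850007  50.5       ]
bearing scene [605.52016924 152.80836551  50.5       ]
nut [519.40845057 145.71194311  52.5       ] [524.37357457 150.27057249  52.5       ]
peg [ 645.73773241 -105.97507389   87.60559972]
knob [582.07813912  45.11992774  70.64857508] or [576.16269298  35.16684201  76.36732299]
[684.9 -85.5  36. ]
[ 665.1 -130.8   36. ]
[ 526.8 -157.    36. ]
[ 503.1 -127.3   36. ]
[489.5 -86.9  36. ]
[490.9 -29.7  36. ]
[500.2  -4.6  36. ]
[649.9  15.7  36. ]
```

Measured values:
- Station axis ≈(581.8,-70.5), yaw ≈5.35°.
- Disc angle ≈0.80 rad. The predicted knob position (577,34,76) matches the sighted one.
- Bearing at station ≈(44,219), nut ≈(-40,222).

Next I turn the disc with the peg loosely straddled by the fingers.

```bash
cat >> h.py <<'E'
C=np.array([581.8,-70.5]); YAW=np.radians(5.35); TIP=173.4
def S(x,y,z):  # station -> world
    c,s=np.cos(YAW),np.sin(YAW); return np.array([C[0]+c*x-s*y,C[1]+s*x+c*y,z])
def inv(p):
    c,s=np.cos(YAW),np.sin(YAW); d=np.asarray(p)[:2]-C; return np.array([c*d[0]+s*d[1],-s*d[0]+c*d[1]])
def Q(psi):    # tool down, tool x at station azimuth psi (rad), y across it
    a=(psi+YAW)/2; return [0.,np.cos(a),np.sin(a),0.]
def up(p,tipz): return [p[0],p[1],tipz+TIP]
def peg(th,r=75): a=np.pi/2+th-np.radians(170); return S(r*np.cos(a),r*np.sin(a),0)
def pegpsi(th): return np.pi/2+th+np.radians(10)
def arc(a,b,tipz,v=70,n=6):
    for th in np.linspace(a,b,n+1)[1:]:
        ctrl.line_to(up(peg(th),tipz),v,Q(pegpsi(th)))
E
python3 - <<'E'
from h import *
q0=ctrl.current_qpos()
for th in(.79,-.08,1.65): print(np.round(ctrl.ik(up(peg(th),46),Q(pegpsi(th))),2))
for y in(250,45): print(np.round(ctrl.ik(up(S(0,y,0),40),Q(np.pi/2)),2))
ctrl.grip(0.38); print(ctrl.tip_extent,ctrl.current_opening())
ctrl.reach(up(peg(.79),130),Q(pegpsi(.79)))
print(ctrl.current_time_s(),ctrl.current_position(),up(peg(.79),130),ctrl.current_wrist_force())
shot("scene","a_s.png"); shot("top","a_t.png")
s=cv2.imread("pics/a_s.png")[150:290,265:465]
t=cv2.imread("pics/a_t.png")[130:250,305:465]
cv2.imwrite("pics/a.png",np.hstack([cv2.resize(s,(400,280)),cv2.resize(t,(373,280))]))
E
```

```text
[ 0.04  0.74  0.09  1.68 -0.09  0.72  1.23]
[-0.01  0.71  0.27  1.81 -0.29  0.66  0.62]
[ 0.07  0.74 -0.12  1.68  0.12  0.73  1.81]
[-0.55  0.69  0.25  1.88 -0.28  0.6  -0.03]
[-0.22  0.69  0.28  1.91 -0.32  0.59  0.37]
173.4 0.38085910575072657
3.5333 [ 647.39790211 -106.11794964  303.43129783] [np.float64(647.1498155122711), np.float64(-107.30219575666808), 303.4] [-0.18093104 -0.15954972 -0.63821724]
```

View pics/a.png

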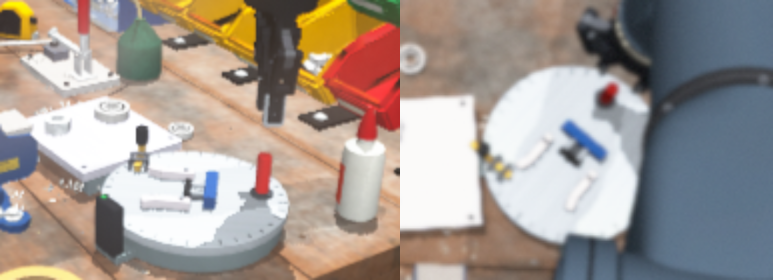

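Run:
```python
from h import *
p=ctrl.current_position()
for z in(130,86):
    a=px("scene",[p[0],p[1],z]); b=px("top",[p[0],p[1],z]); print(z,(a-[265,150])*2,(b-[305,130])*2.33)
```

```text
130 [268.42808682 119.06339285] [219.37367386  76.40978985]
86 [264.95521504 155.49656936] [211.58009595  86.65517841]
```

The tip and the peg project where expected, so I descend and turn to loading.

Run:
```python
from h import *
print(ctrl.line_to(up(peg(.79),47),120,Q(pegpsi(.79)),until_force=10), ctrl.current_wrist_force().round(1))
lead=(0.38*85/2-8)/75; print(lead)
for th in np.linspace(.79,-lead+.015,8)[1:]:
    ctrl.line_to(up(peg(th),47),60,Q(pegpsi(th))); print(round(th,3),np.round(ctrl.current_wrist_force(),1))
ctrl.line_to(up(peg(0),47),40,Q(pegpsi(0))); print(np.round(ctrl.current_wrist_force(),1))
ctrl.line_to(up(peg(0),130),200)
print(ctrl.current_time_s())
# clear view: go above behind bearing
ctrl.grip(0.19)
ctrl.reach(up(S(44,275,0),120),Q(np.pi/2))
print(ctrl.current_time_s(),ctrl.tip_extent)
shot("scene","b_s.png"); shot("top","b_t.png")
s=cv2.imread("pics/b_s.png")[180:290,265:425]; t=cv2.imread("pics/b_t.png")[140:250,265:425]
cv2.imwrite("pics/b.png",np.vstack([cv2.resize(x,(436,300),interpolation=cv2.INTER_CUBIC) for x in(s,t)]))
```

```text
False [ 0.3  0.3 -0.2]
0.10866666666666665
0.664 [ 0.  -0.5  0.6]
0.538 [-0.3  0.9 -0.8]
0.411 [-0.3  0.3  0.6]
0.285 [-0.6  0.   0.4]
0.159 [ 0.2 -0.7 -0. ]
0.033 [-0.1 -0.4  0.7]
-0.094 [ 0.6  1.  -0.5]
[ 0.1  0.  -0.3]
7.525
9.1417 173.4
```

View pics/b.png

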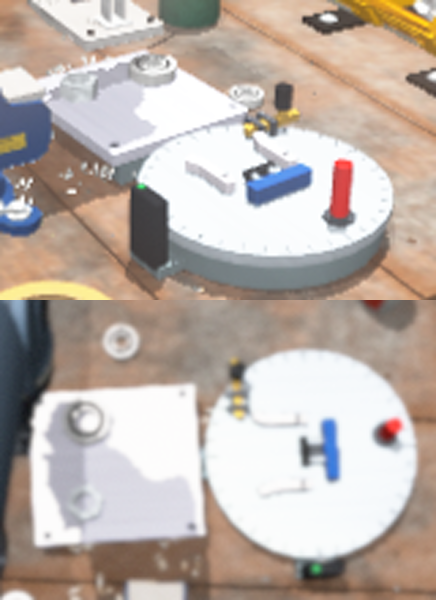

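The disc turned: the nest mouth faces the plate, the peg is at top crop (390,430) and the bearing is unmoved at (85,420). I check the angle numerically and refine the bearing position.

```bash
cat >> h.py <<'E'
def pegang():
    out=[]
    for n,b in(("scene",(340,200,425,262)),("top",(370,150,425,235))):
        im=shot(n); x0,y0,x1,y1=b; c=im[y0:y1,x0:x1].astype(int)
        m=((c[...,2]>110)&(c[...,2]>2*c[...,1])&(c[...,2]>2*c[...,0])).astype(np.uint8)
        k,l,st,ce=cv2.connectedComponentsWithStats(m); i=1+np.argmax(st[1:,4])
        ys,xs=np.where(l==i)
        if n=="scene": # peg mid-height approx centroid -> z=63
            p=pt(n,(xs.mean()+x0,ys.mean()+y0),64)
        else: p=pt(n,(xs.mean()+x0,ys.mean()+y0),72)
        s=inv(p); th=np.degrees(np.arctan2(s[1],s[0]))+170-90
        out.append((n,int(st[i,4]),s.round(1).tolist(),round(float((th+180)%360-180),2)))
    return out
E
python3 - <<'E'
from h import *
print(pegang())
s=cv2.imread("pics/b_s.png")[:,:,:]
# dark seal ring of bearing
t=cv2.imread("pics/top0.png"); g=cv2.cvtColor(t,cv2.COLOR_BGR2GRAY)
x0,y0=284,170; m=(g[y0:200,x0:312]<190).astype(np.uint8)
for r in g[y0:200,x0:312]: print(*['%3d'%v for v in r])
E
```

```text
[('scene', 127, [12.2, -72.2], -0.45), ('top', 29, [11.2, -71.2], -1.06)]
153 154 147 145 145 145 144 143 146 145 143 140 140 141 142 144 145 142 142 143 141 141 139 140 140 139 141 141
153 150 148 146 146 145 143 142 144 146 142 139 139 141 143 146 147 148 148 148 150 147 146 144 147 148 148 154
154 156 156 156 158 154 151 149 151 152 149 150 153 157 160 169 174 179 182 189 193 193 192 189 190 193 195 196
185 190 196 199 198 198 193 191 195 196 192 195 199 204 209 218 224 227 229 234 237 237 238 237 237 238 238 238
228 231 235 237 237 237 238 236 237 236 235 236 238 236 238 241 242 243 244 246 247 247 247 247 247 247 247 247
244 245 246 247 247 247 246 246 245 245 244 244 243 242 242 244 245 246 247 248 248 248 248 248 248 248 248 248
247 247 248 248 248 248 246 245 245 243 239 235 232 230 233 238 243 244 246 247 248 248 248 248 248 248 248 248
248 248 248 248 247 246 244 242 236 229 212 193 185 186 195 213 231 240 243 245 247 248 248 248 248 248 248 248
248 248 248 248 247 245 241 232 210 183 168 170 176 175 169 175 200 227 238 242 245 247 248 248 248 248 248 248
248 248 248 247 24
[... 1633 characters left out ...]
 247 248 248 248 248 248 248
248 248 248 248 248 248 248 248 247 244 238 229 221 221 226 236 241 244 246 247 248 247 248 248 248 248 248 248
248 248 248 248 248 248 248 248 248 248 246 244 243 243 244 246 247 248 248 248 248 248 248 248 248 248 248 248
247 248 248 248 248 248 248 248 248 248 248 248 247 248 248 247 248 248 248 248 248 248 248 248 248 248 248 248
248 248 248 248 248 248 248 248 248 248 248 248 248 248 248 248 248 248 248 248 248 248 248 248 248 248 248 248
248 248 248 248 248 248 248 248 248 248 248 248 248 248 248 248 248 248 248 248 248 248 248 248 248 248 248 248
248 248 248 248 248 248 248 248 248 248 248 248 248 248 248 248 248 248 248 248 248 248 248 248 248 248 248 248
```

The disc is in at loading (within about 0.5°). Next I push the bearing with the two nearly shut fingers as a cradle, first along -y past the nut, then along -x into line with the nest.

```bash
cat >> h.py <<'E'
Z=40.5
def push(b0,b1,psi,d,start=8,v=45,back=10,lift=True):
    """push bearing from b0 to b1 (station xy) along unit d; tool centre D behind it"""
    D=33.1; d=np.array(d,float); b0=np.array(b0,float); b1=np.array(b1,float)
    at=lambda b,e,z=Z: up(S(*(b-d*(D+e)),0),z)
    ctrl.reach(at(b0,start,90),Q(psi)); ctrl.line_to(at(b0,start),120,Q(psi),until_force=8)
    hit=ctrl.line_to(at(b0,-4),14,None,until_force=6); print("touch",hit,ctrl.current_wrist_force().round(1))
    hit=ctrl.line_to(at(b1,0),v,None,until_force=6); print("pushed",hit,ctrl.current_wrist_force().round(1),inv(ctrl.current_position()).round(1))
    p=inv(ctrl.current_position())-d*back; ctrl.line_to(up(S(*p,0),Z),60)
    if lift: ctrl.line_to(up(S(*p,0),90),200)
E
python3 - <<'E'
from h import *
b=inv([605.2,152]); print(b)
push(b,(b[0],145),np.pi/2,(0,-1))
push((b[0],145),(0,145),0,(-1,0))
ctrl.reach(up(S(60,260,0),170),Q(np.pi/2))
print(ctrl.current_time_s())
shot("scene","c_s.png"); shot("top","c_t.png")
s=cv2.imread("pics/c_s.png")[180:290,265:425]; t=cv2.imread("pics/c_t.png")[140:250,265:425]
cv2.imwrite("pics/c.png",np.vstack([cv2.resize(x,(436,300),interpolation=cv2.INTER_CUBIC) for x in(s,t)]))
E
```

```text
[ 44.04384844 219.34892162]
touch False [-1.2 -0.7 -0.1]
pushed False [ 0.1 -0.7 -0.6] [ 44.1 178.3]
touch False [ 0.6 -0.7 -0.3]
pushed False [-0.4  0.2  0.4] [ 33.2 145. ]
18.975
```

View pics/c.png

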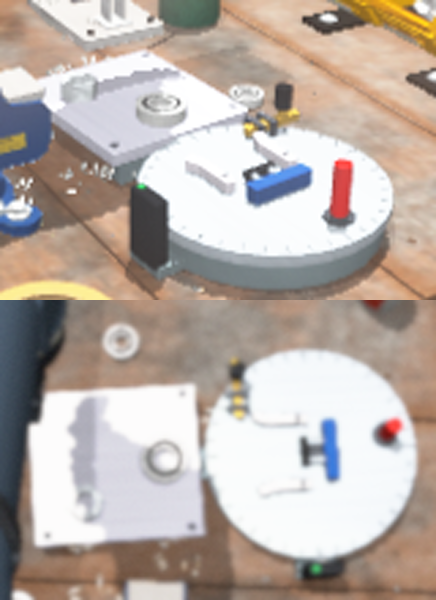

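The bearing now sits in front of the nest at top crop (162,460), scene crop (160,103). The nut is untouched. I compute the offset to the nest centre line.

Run:
```python
from h import *
f=lambda u,x0,y0:((u[0]+.5)/2.725-.5+x0,(u[1]+.5)/2.727-.5+y0)
print("bearing",inv(pt("top",f((162,160),265,140),50.5)),inv(pt("scene",f((160,103),265,180),50.5)))
# measure dark ring centroid, scene & top
for n,b,z in(("top",(312,185,336,212),50.5),("scene",(310,205,336,228),50.5)):
    im=cv2.imread(f"pics/c_{n[0]}.png"); x0,y0,x1,y1=b; g=cv2.GaussianBlur(cv2.cvtColor(im,cv2.COLOR_BGR2GRAY),(3,3),0)[y0:y1,x0:x1]
    bh=cv2.morphologyEx(g,cv2.MORPH_BLACKHAT,np.ones((5,5),np.uint8)); m=(bh>25).astype(np.uint8)
    ys,xs=np.where(m); (cx,cy),_=cv2.minEnclosingCircle(np.c_[xs,ys].astype(np.int32)); print(n,cx+x0,cy+y0,inv(pt(n,(cx+x0,cy+y0),z)))
# nest parts: blue pad bracket (dims unknown) lateral centre, both views
for n,b in(("top",(375,180,400,215)),("scene",(345,230,385,260))):
    im=cv2.imread(f"pics/c_{n[0]}.png").astype(int); x0,y0,x1,y1=b; c=im[y0:y1,x0:x1]
    ys,xs=np.where((c[...,0]>c[...,2]+50)); print(n,len(xs),inv(pt(n,(xs.mean()+x0,ys.mean()+y0),48)))
```

```text
bearing [ -1.65767969 147.47729327] [-9.72486151e-02  1.47047629e+02]
top 324.8529415130615 198.29411792755127 [ -1.61390049 145.57554041]
scene 323.9399995803833 216.0 [  5.75625626 152.83577797]
top 125 [ -0.51166793 -16.93821306]
scene 203 [ -2.38945714 -17.60685906]
```

The bearing is at about (-1,146.5) and the nest centre line at x≈-1, so I push straight in.

Run:
```python
from h import *
push((-1,147),(-1,40),np.pi/2,(0,-1),start=7,v=45,back=0,lift=False)
hit=ctrl.line_to(up(S(-1,32.5+33.1,0),Z),15,None,until_force=5)
print(hit,ctrl.current_wrist_force().round(1),inv(ctrl.current_position()).round(1))
p=inv(ctrl.current_position())
ctrl.line_to(up(S(p[0],p[1]+12,0),Z),50)
ctrl.line_to(up(S(p[0],p[1]+14,0),110),200)
ctrl.reach(up(S(40,230,0),170),Q(np.pi/2))
print(ctrl.current_time_s(),pegang())
shot("scene","d_s.png"); shot("top","d_t.png")
s=cv2.imread("pics/d_s.png")[180:290,265:425]; t=cv2.imread("pics/d_t.png")[140:250,265:425]
cv2.imwrite("pics/d.png",np.vstack([cv2.resize(x,(436,300),interpolation=cv2.INTER_CUBIC) for x in(s,t)]))
```

```text
touch False [-0.1  0.2 -0.2]
pushed False [ 0.4 -0.2  0.7] [-1.  73.2]
False [ 0.4  0.6 -0.5] [-1.  65.5]
26.0917 [('scene', 127, [12.2, -72.2], -0.45), ('top', 28, [11.4, -71.4], -0.93)]
```

View pics/d.png

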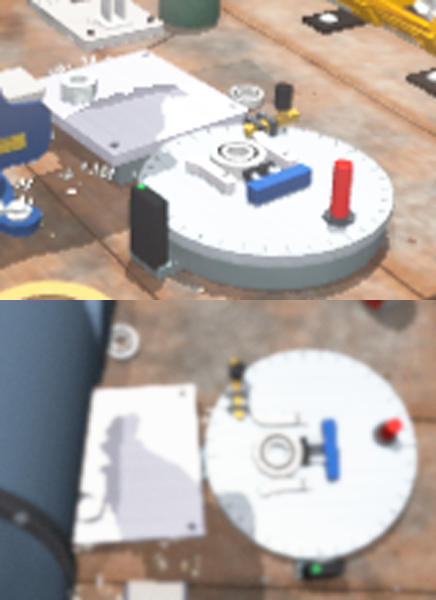

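Run:
```python
from h import *
im=cv2.imread("pics/d_t.png"); g=cv2.GaussianBlur(cv2.cvtColor(im,cv2.COLOR_BGR2GRAY),(3,3),0)
x0,y0,x1,y1=355,185,376,207
print(g[y0:y1,x0:x1+8])
f=lambda u,x0,y0:((u[0]+.5)/2.725-.5+x0,(u[1]+.5)/2.727-.5+y0)
print(inv(pt("top",f((277,152),265,140),50)),inv(pt("scene",f((238,152),265,180),50)))
print("expected top px",px("top",S(0,35,50)),"scene",px("scene",S(0,35,50)))
```

```text
[[248 248 243 235 229 225 224 226 228 229 228 226 224 222 222 222 219 214
  208 209 218 227 234 243 248 248 237 206 164]
 [251 250 248 244 238 231 227 226 226 226 225 223 221 220 222 223 222 220
  220 223 227 231 236 243 248 247 235 200 153]
 [251 251 251 250 247 243 239 237 236 235 234 232 232 233 236 238 238 238
  239 240 241 241 243 246 248 247 235 200 153]
 [251 251 251 251 250 248 246 243 239 233 229 227 227 232 239 244 247 247
  247 245 242 240 242 245 248 246 236 203 157]
 [251 251 251 250 250 248 244 235 223 212 207 204 206 212 222 234 243 248
  246 237 223 216 224 237 244 244 236 208 164]
 [251 251 251 250 249 246 236 218 202 196 198 200 201 203 205 215 230 242
  241 222 189 173 191 221 237 239 233 211 172]
 [252 251 250 249 247 239 222 204 198 201 207 209 211 210 206 203 213 230
  235 211 164 136 157 198 221 226 222 204 171]
 [252 250 248 246 243 230 211 203 207 210 207 205 206 210 210 204 203 216
  228 213 165 124 129 164 188 194 190 176 152]
 [251 249 246 244 238 221 207 211 218 214 206 202 200 203 207 206 200 206
  222 218 177 126 108 124 143 150 148 138 124]
 [250 248 2
[... 992 characters left out ...]
29 228 223 217 216 219 224 228 228 226
  226 229 232 234 236 240 245 247 247 241 218]
 [252 252 251 249 243 233 225 223 225 227 227 226 225 226 225 220 216 217
  226 236 243 245 247 248 249 249 249 245 226]
 [251 251 251 251 248 243 236 230 225 221 220 220 220 221 218 212 211 219
  231 240 243 244 245 248 249 249 249 247 231]
 [251 251 251 251 250 249 246 242 235 228 224 224 226 227 226 224 225 232
  239 241 238 236 241 246 249 249 250 248 237]
 [251 251 251 251 251 250 248 247 245 241 239 240 241 242 242 242 243 245
  246 242 233 229 237 245 249 250 250 249 243]]
[-0.83363404 35.76677204] [ 0.62075562 37.10574559]
expected top px [366.5972017  195.09406853] scene [352.40052063 235.86727634]
```

The bearing is between the guides with its rim at the pad: the pad edge is at column ≈375 and the rim at ≈375.2. I'll press gently 3 mm further to be sure of the contact, follow it back slowly, then slide the keeper shut.

Run:
```python
from h import *
D=33.1
f=lambda u,x0,y0:((u[0]+.5)/2.725-.5+x0,(u[1]+.5)/2.727-.5+y0)
k=two(f((284,86),265,180),f((236,68),265,140)); print("knob",inv(k),k[2])
ctrl.reach(up(S(-1,35+D+12,0),95),Q(np.pi/2))
ctrl.line_to(up(S(-1,35+D+12,0),Z),120,None,until_force=8)
ctrl.line_to(up(S(-1,35+D+1,0),Z),40,None,until_force=6)
print(ctrl.line_to(up(S(-1,29.5+D,0),Z),12,None,until_force=6),inv(ctrl.current_position()).round(1))
ctrl.line_to(up(S(-1,37+D,0),Z),15)
ctrl.line_to(up(S(-1,35+D+14,0),Z),60)
ctrl.line_to(up(S(-1,35+D+14,0),100),200)
print(ctrl.current_time_s())
ctrl.grip(0.47)
ctrl.reach(up(S(78,69,0),105),Q(np.pi/2))
print(ctrl.line_to(up(S(78,69,0),57),100,None,until_force=8))
print(ctrl.line_to(up(S(26,69,0),57),45,None,until_force=8))
print(ctrl.line_to(up(S(20,69,0),57),15,None,until_force=5),inv(ctrl.current_position()).round(1),ctrl.current_wrist_force().round(1))
p=inv(ctrl.current_position())
ctrl.line_to(up(S(34,69,0),57),40); ctrl.line_to(up(S(34,69,0),110),200)
ctrl.reach(up(S(60,220,0),170),Q(np.pi/2))
print(ctrl.current_time_s(),pegang())
shot("scene","e_s.png"); shot("top","e_t.png")
s=cv2.imread("pics/e_s.png")[180:290,265:425]; t=cv2.imread("pics/e_t.png")[140:250,265:425]
cv2.imwrite("pics/e.png",np.vstack([cv2.resize(x,(436,300),interpolation=cv2.INTER_CUBIC) for x in(s,t)]))
```

```text
knob [78.89388924 71.27684368] 76.29448261033296
False [-1.  62.7]
30.1833
False
False
True [20.3 69.4] [ 1.4 -0.5  0.6]
34.9667 [('scene', 127, [13.9, -71.3], 1.0), ('top', 29, [12.0, -71.2], -0.41)]
```

View pics/e.png

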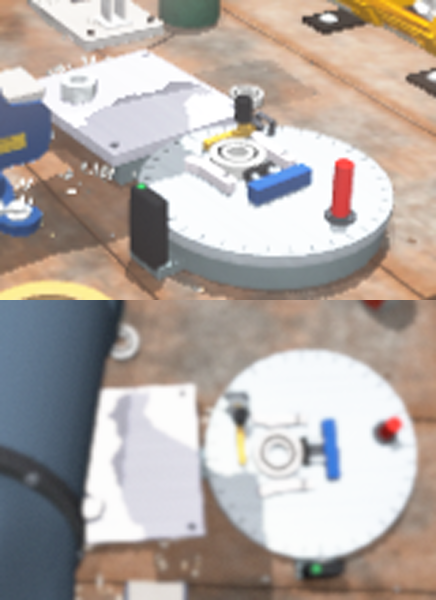

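The bolt is across the mouth behind the bearing, with the knob at top crop (238,95) and scene crop (243,97). The push met the end stop. I check the travel, then do the quarter turn.

Run:
```python
from h import *
f=lambda u,x0,y0:((u[0]+.5)/2.725-.5+x0,(u[1]+.5)/2.727-.5+y0)
k=two(f((243,97),265,180),f((238,95),265,140)); print("knob",inv(k),k[2])
print("bolt tip top",inv(pt("top",f((242,163),265,140),47)),"scene",inv(pt("scene",f((206,145),265,180),47)))
def blob(n,b):
    out=[]
    for im in(cv2.imread(f"pics/d_{n[0]}.png"),cv2.imread(f"pics/e_{n[0]}.png")):
        x0,y0,x1,y1=b; c=im[y0:y1,x0:x1].astype(int)
        ys,xs=np.where((c[...,2]>c[...,0]+50)&(c[...,1]>c[...,0]+25)); print(n,len(xs),xs.min()+x0,xs.max()+x0,ys.min()+y0,ys.max()+y0)
blob("top",(345,160,362,205)); blob("scene",(335,215,378,238))
```

```text
knob [45.92498192 75.76813573] 74.67847995167074
bolt tip top [-8.93608235 70.18370807] scene [-10.49090003  66.10445569]
top 34 350 354 161 182
top 35 352 354 187 199
scene 83 354 377 215 229
scene 69 340 377 216 234
```

The bolt tip is at seat x≈-9, so the keeper is shut. Now the quarter turn.

Run:
```python
from h import *
ctrl.grip(0.38)
ctrl.reach(up(peg(0),150),Q(pegpsi(0))); print(ctrl.line_to(up(peg(0),47),120,None,until_force=10))
lead=(0.38*85/2-8)/75
for th in np.linspace(0,np.pi/2+lead-.015,13)[1:]:
    ctrl.line_to(up(peg(th),47),50,Q(pegpsi(th)))
print(ctrl.current_wrist_force().round(1))
ctrl.line_to(up(peg(np.pi/2),47),40,Q(pegpsi(np.pi/2)))
ctrl.line_to(up(peg(np.pi/2),150),200)
ctrl.reach(up(S(60,220,0),200),Q(np.pi/2))
print(ctrl.current_time_s(),pegang())
shot("scene","f_s.png"); shot("top","f_t.png")
s=cv2.imread("pics/f_s.png")[180:290,265:425]; t=cv2.imread("pics/f_t.png")[140:250,265:425]
cv2.imwrite("pics/f.png",np.vstack([cv2.resize(x,(436,300),interpolation=cv2.INTER_CUBIC) for x in(s,t)]))
```

```text
False
[-0.1  0.1  0.2]
44.4083 [('scene', 109, [76.1, 16.8], 92.46), ('top', 25, [73.1, 14.0], 90.87)]
```

View pics/f.png

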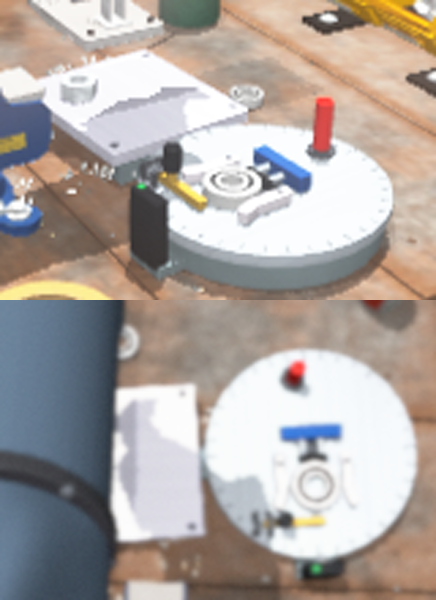

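The mouth faces the head, with the bearing at top crop (316,185) and the bolt across. I check the bearing against the seat.

Run:
```python
from h import *
f=lambda u,x0,y0:((u[0]+.5)/2.725-.5+x0,(u[1]+.5)/2.727-.5+y0)
print(inv(pt("top",f((316,185),265,140),50)),inv(pt("scene",f((233,181),265,180),50)))
print(ctrl.current_wrist_force().round(1)); print(ctrl.current_time_s(),pegang())
ctrl.job_done()
```

```text
[-35.44417433   0.9318325 ] [-33.16168306   2.19982086]
[ 0.6 -0.6 -0. ]
44.6083 [('scene', 109, [76.1, 16.8], 92.46), ('top', 27, [72.4, 14.4], 91.26)]
the job is handed in; nothing more can be done
```

I handed the job in at 44.6 s. The bearing is seated at the pad within camera accuracy (about 2 mm), the keeper is fully across, and the disc reads about 91–92° on the cameras, which fits the reading-head position. I judged the clicks and the pad contact from the pictures and positions only, as the wrist-force readings showed neither.

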